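# Return the missing spanner to the graded set

### The job

One spanner is missing from the graded set in the open tool-chest drawer. Of the three spanners pushed under the wire shelf, find the one whose size fits the empty pocket, draw it out by its ring end, put it down on the bench clear of the shelf and let go, then take it again by the middle of its shank and lay it flat and fully down in the empty pocket, ring end to the front like its neighbours. Then push the drawer fully shut; leave the other two spanners and the can and jug standing by where they are.

Things in the scene. Friction and masses are not known exactly. Their poses are not given: they have to be found in the camera images.
- spanner_a: Steel combination spanner, 190 mm long overall, lying flat, 0.125 kg. Origin on its underside below the centre of the ring end; x runs along the shank towards the open end, z up. Ring 26 mm across, 10 mm thick; open head 41 mm across; shank 12 mm wide, its metal 1.5 to 7.5 mm above the underside.
- spanner_b: Steel combination spanner, 168 mm long overall, 0.08 to 0.13 kg, same shape and same axes. Ring 23 mm across, 10 mm thick; open head about 36 mm across, 8 mm thick; shank 12 mm wide, its metal 1.5 to 7.5 mm above the underside. The middle of its length is 73 mm from the origin along x; the far tip of the open end is at 157 mm, the near tip of the ring at -11 mm.
- spanner_c: Steel combination spanner, 146 mm long overall, same shape and same axes. Ring 20 mm across, open head about 31 mm across, shank 12 mm wide.
- spanner_b_open (a point): Point on the underside of spanner_b at the centre of its open head, 144 mm from its origin along x.
- shelf: Fixed shelf of steel wires on the bench, 200 mm deep, 270 wide, deck top 65 mm up, open at the front with legs only at the sides. Origin on the bench below its centre; front edge 100 mm along its -x, facing the robot. The 3 spanners lie on the bench under it in any order, about 80 mm apart, ring ends out: ring centres 33 to 48 mm ahead of the front edge. Boxes on its back reach 121 mm.
- chest: Grey steel bench-top tool chest, fixed, 345 mm deep, 340 mm wide, 148 mm high. Origin on the bench below the middle of its front; its top drawer slides out along -x of its own frame. A jar (its top 225 mm above the bench) and a screwdriver lie on its top, towards the back.
- drawer (a joint): Travel of the top drawer in m: 0 pulled fully out, 0.25 fully shut; it starts at 0.005 to 0.045. It slides along x of the chest with about 2.5 N of friction and stays where it is left.
- drawer_handle (a point): Middle of the drawer's bar handle, which runs 120 mm across the drawer front, 35 mm ahead of the front panel and about 110 mm above the bench. The panel's upper edge is about 136 mm above the bench.
- place_ring (a point): Floor of the drawer's empty pocket where the centre of the missing spanner's ring belongs, 97 mm above the bench. x towards the drawer's back, z up. Moulded tray, grey with black pocket floors, four lanes 70 mm apart graded by length; the other three spanners are fixed in it. The pocket suits a spanner 168 mm long: 4.5 mm of play at each end, 3 mm at each side, walls 13 mm high.
- place_open (a point): Floor of the empty pocket where the centre of the missing spanner's open head belongs, 144 mm behind place_ring. A trough 70 mm wide along x, 14 mm deeper than the pocket floor, crosses the tray at the middle of all the shanks as room for fingers; the neighbouring shanks lie 70 mm to either side.
- spray_can: Bystander: grey can, 60 mm across, 170 mm high, standing on the bench to the right of the wire shelf. Origin under its centre.
- oil_jug: Bystander: grey plastic jug, 75 by 120 mm, 205 mm high, on the bench to the robot's right. Origin under its centre.
There are look-alikes about, which are no part of the job. Leave any brown or purple look-alike of the spanner_b alone.

How it is judged:
On the way, in this order (a step that is already met when the one before it is completed fails the run):
1. the 168 mm spanner lies on the bench, wholly in front of the wire shelf, and is let go (x of spanner_b_open in the frame of shelf below -0.12 m and height (world z) of spanner_b below 0.006 m and angle between spanner_b's own z axis and vertical below 0.06 rad and contact force between the fingers and spanner_b below 0.1 N and linear speed of spanner_b below 0.02 m/s), for 0.2 s.
2. it lies in the empty pocket of the still open drawer, ring end to the front, and is let go (horizontal distance between spanner_b and place_ring below 0.008 m and horizontal distance between spanner_b_open and place_open below 0.008 m and z of spanner_b in the frame of place_ring below 0.004 m and angle between spanner_b's own z axis and vertical below 0.06 rad and contact force between the fingers and spanner_b below 0.1 N and value of joint drawer below 0.15 m), for 0.2 s.
At the end, for the whole second after the job is handed in: The 168 mm spanner rests in the empty pocket, ring and open head each within 8 mm of their places, under 4 mm above its floor, flat within 0.06 rad; the drawer is shut to within 8 mm; the other two spanners lie within 50 mm of where they were; can and jug are upright (horizontal distance between spanner_b and place_ring below 0.008 m and horizontal distance between spanner_b_open and place_open below 0.008 m and z of spanner_b in the frame of place_ring below 0.004 m and angle between spanner_b's own z axis and vertical below 0.06 rad and value of joint drawer above 0.242 m and linear speed of spanner_b below 0.02 m/s and distance of each of spanner_a, spanner_c from where it was at the start of the episode below 0.05 m and angle between each of spray_can, oil_jug's own z axis and vertical below 0.2 rad); the robot touches nothing.
It fails at once if the spray can or the oil jug is shifted by more than 30 mm or tipped over (distance of any of spray_can, oil_jug from where it was at the start of the episode above 0.03 m or angle between any of spray_can, oil_jug's own z axis and vertical above 0.5 rad).
It fails at once if one of the other two spanners is shoved or carried more than 50 mm (distance of any of spanner_a, spanner_c from where it was at the start of the episode above 0.05 m).
It also fails if it takes over 67 s, if anything falls off the work surface, if the arm or the gripper's body presses on something with over 40 N, if the wrist force passes 120 N, or if a joint passes its speed limit or range.

### The arm

A 6-joint arm with a two-finger parallel gripper is mounted at the origin on the work surface. World frame = base frame: x ahead of the robot, y to its left, z up, the work surface at z = 0. Lengths are in m, angles in rad, forces in N, time in s.
With the tool pointing down it reaches from about 0.35 to 0.775 m from the base axis. Payload 5.5 kg.
Tool frame: the origin (TCP) lies between the finger pads; the fingertips stand 11 mm ahead of it and the grasp point (between the pads) lies 8 mm behind it (tips_ahead is the distance from the TCP to the fingertips, in m); z points along the fingers, y is the line along which they close (so a half turn about z gives the same grasp; the last joint's range is limited). The gripper opens to 85 mm and grips with 20 to 120 N. Pads are 22 mm wide; open, the fingers measure 114 mm over their backs; the gripper's body (76 mm by 85 mm) begins 54 mm behind the grasp point. The pads swing forward as they close: fully open they stand 13 mm farther back than shut.
Start: joints at [0.986, 0.313, 0.046, 1.304, 0, 1.431], TCP at [0.247, 0.519, 0.242] pointing down, gripper open.
Joint ranges: [-2.76, 2.76], [-0.86, 1.69], [-1.03, 1.26], [-2.2, 2.34], [-1.47, 1.5], [-3.14, 3.14]. Speed limits (rad/s): [2.57, 2.57, 3.14, 3.14, 3.14, 3.14].

### API

Orientations are given as a unit quaternion [w, x, y, z].
In Python, from workcell import * gives the robot as it stands. The module is installed in compiled form; this text tells all that it offers.
- The arm moves only by the tool jog_arm, never from a script. Its argument "moves" is a list of rows, each an object with "fingers": the closure, from 0 (fully open) to 1 (shut); "slide": the shift along the tool's x, y, z in mm, a list of three; "angular": the turn, a rotation vector about the tool's x, y, z in degrees, a list of three. A call has 1 to 10 rows; each row is the pose to reach, as a shift and turn from the pose commanded when the call began, along the tool's axes at that moment; what a row does not reach only later rows make up. A row lasts 1/12 s, in which the tool goes at most 41.7 mm and 7.16 degrees, less where a joint would pass 70% of its speed; a pose out of reach is approached as far as the arm can. A call with a gripper value outside its range is refused whole. The fingers move at their own pace and stop on an object; "squeeze" is the grip in N (left out, the last holds). Time passes only in rows, so rows that repeat a pose let the fingers close. It gives the time, the measured TCP pose, the force, the opening and the grip force at its end, in the units of the state.
- get_state(): the state, without advancing time (a new reading comes with each control period).
- read_camera(name): name is "scene" or "top" or "wrist"; returns a dict with "color" (480x640x3 uint8, red, green, blue), "fovy" (degrees; the focal length in pixels is half the picture's height over the tangent of half this angle, whatever the lens; pixels are square), "cx", "cy" (the principal point, pixels), "world_from_camera" (4x4, takes a point from camera to world coordinates); the wrist camera has in their place "tool_from_camera" (4x4, takes a point from camera to tool coordinates, whose origin is the TCP and whose axes are the flange's). Camera axes: x right, y down, z forward; pixel columns grow to the right and rows downward; lengths in m; the calibration is good to about 2 mm. A picture is of the moment at which its call begins: read the wrist's pose just before it. There is no depth.
- hand_in(): hands the job in; it is judged then, once.
Trained networks look in a picture, given as the dict that the camera call returned (one of the last four; its "shot" number tells which), for a name from the list of things; names that differ only in an ending like _2 or _b are one class to them, and where a whole thing is asked for, a point or a joint stands for the part that bears it (a point fixed in the world has none). Each returns a list of dicts, best first, with "p" (0 to 1); they miss things now and then, are a little off and sometimes report something else, mostly with a low value. They report only what shows in the picture. A call takes as long as a camera call. They do not tell look-alikes from the thing itself.
- look_for(target, picture): "point" ([column, row] in pixels, amid what is visible of it).
- tip_of(target, picture): "point" ([column, row] in pixels: a listed point, or the origin of a listed thing).
The state is a dict: "clock": time; "joint_pos": joint angles; "qvel": joint speeds; "tau": joint torques, N m; "tcp_pos": TCP position; "orientation": TCP orientation; "wrist_force": force on the tool from outside, world axes, zero at the start; "ft_torque": the same for the moment, N m; "finger_gap": finger opening in m; "grip_force": force on a finger pad.
Only numpy, scipy, OpenCV 4.12 (cv2) and the standard library are available. Lean on these libraries where they do the work, as an engineer would, in place of code of your own. Each camera call takes 0.05 s, during which the arm holds its last target. There are 200 camera calls.

## Working session

There is one attempt and no reset: what is moved stays moved. The work goes in short steps, Python scripts to look and compute and a tool call to move; the robot and the scene stay as the last step left them, time stands still between calls to the robot, and variables do not carry over. Pictures are saved under pics/ and viewed, at most 10 in all, crops included, and the job is handed in when it is done.

Besides the shell and the picture viewer there is one more tool, called after "Call:" as name([rows], argument=value, ...), one row to a line, values as JSON. jog_arm: Moves the arm, as the interface text tells. Its arguments: {"type":"object","properties":{"moves":{"type":"array","items":{"type":"object","properties":{"fingers":{"type":"number"},"slide":{"type":"array","items":{"type":"number"}},"angular":{"type":"array","items":{"type":"number"}}}}},"squeeze":{"type":"number"}},"required":["moves"]}

```bash
mkdir -p pics; cat > h.py <<'E'
from workcell import *
import numpy as np, cv2
from scipy.spatial.transform import Rotation as R
def toolT(s=None):
    s=s or get_state(); T=np.eye(4); q=s["orientation"]
    T[:3,:3]=R.from_quat([q[1],q[2],q[3],q[0]]).as_matrix(); T[:3,3]=s["tcp_pos"]; return T
def shot(name):
    s=get_state(); p=read_camera(name)
    p["T"]=p["world_from_camera"] if "world_from_camera" in p else toolT(s)@np.array(p["tool_from_camera"])
    p["T"]=np.array(p["T"]); return p
def f(p): return 240/np.tan(np.radians(p["fovy"])/2)
def px2w(p,pt,z):
    d=p["T"][:3,:3]@np.array([(pt[0]-p["cx"])/f(p),(pt[1]-p["cy"])/f(p),1]); o=p["T"][:3,3]
    return o+d*(z-o[2])/d[2]
def w2px(p,w):
    c=np.linalg.inv(p["T"])@np.append(w,1); return np.array([p["cx"]+f(p)*c[0]/c[2],p["cy"]+f(p)*c[1]/c[2]])
def save(p,n,crop=None,k=1):
    im=p["color"][:,:,::-1]
    if crop: im=im[crop[1]:crop[3],crop[0]:crop[2]]
    cv2.imwrite("pics/"+n,cv2.resize(im,None,fx=k,fy=k,interpolation=cv2.INTER_CUBIC))
E
python3 - <<'E'
from h import *
s=get_state();print(s["clock"],s["tcp_pos"],s["orientation"],s["finger_gap"])
for n in ["top","scene"]:
    p=shot(n);save(p,n+"0.png");print(n,p["fovy"],p["T"][:3,3].round(3),[k for k in p])
    for t,z in [("spanner_b",0.01),("spanner_b_open",.005),("place_ring",.097),("place_open",.097),("drawer_handle",.11),("shelf",0),("chest",0),("spray_can",0),("oil_jug",0)]:
        print(t,[(np.round(d["point"]).tolist(),round(d["p"],2),px2w(p,d["point"],z)[:2].round(3).tolist()) for d in tip_of(t,p)][:6])
E
```

```text
0.0 [0.24714476 0.51862435 0.24140989] [-3.32224902e-04  2.20588377e-01  9.75366558e-01 -8.57304390e-04] 0.0851249467625254
top 57.75140943025047 [ 0.34  -0.146  0.99 ] ['color', 'fovy', 'cx', 'cy', 'world_from_camera', 'shot', 'T']
spanner_b [([196.0, 300.0], 0.89, [0.347, 0.1]), ([293.0, 242.0], 0.84, [0.484, -0.113]), ([346.0, 196.0], 0.81, [0.596, -0.231]), ([315.0, 203.0], 0.81, [0.578, -0.159]), ([394.0, 358.0], 0.56, [0.236, -0.343]), ([382.0, 195.0], 0.54, [0.601, -0.314])]
spanner_b_open [([348.0, 281.0], 0.98, [0.4, -0.238]), ([387.0, 294.0], 0.83, [0.374, -0.328]), ([374.0, 133.0], 0.78, [0.753, -0.296]), ([259.0, 312.0], 0.72, [0.325, -0.042])]
place_ring [([145.0, 218.0], 0.57, [0.512, 0.195])]
place_open [([144.0, 151.0], 0.67, [0.659, 0.211]), ([344.0, 141.0], 0.16, [0.695, -0.218])]
drawer_handle [([130.0, 260.0], 0.67, [0.422, 0.213])]
shelf [([342.0, 142.0], 0.68, [0.731, -0.221])]
chest [([147.0, 153.0], 0.84, [0.687, 0.242])]
spray_can [([448.0, 191.0], 0.83, [0.619, -0.47]), ([374.0, 136.0], 0.35, [0.749, -0.296])]
oil_jug [([476.0, 265.0], 0.83, [0.446, -0.533])
[... 237 characters left out ...]
0.349]), ([232.0, 295.0], 0.51, [0.614, -0.314]), ([306.0, 298.0], 0.51, [0.6, -0.159])]
spanner_b_open [([283.0, 236.0], 0.96, [0.424, -0.244]), ([368.0, 224.0], 0.85, [0.35, -0.044]), ([256.0, 220.0], 0.74, [0.376, -0.32])]
place_ring [([486.0, 260.0], 0.96, [0.518, 0.193]), ([270.0, 291.0], 0.32, [0.66, -0.218])]
place_open [([502.0, 322.0], 0.72, [0.666, 0.202])]
drawer_handle [([494.0, 223.0], 0.9, [0.419, 0.218]), ([160.0, 292.0], 0.64, [0.702, -0.41])]
shelf [([259.0, 356.0], 0.69, [0.74, -0.226])]
chest [([305.0, 298.0], 0.35, [0.592, -0.163])]
spray_can [([158.0, 294.0], 0.75, [0.63, -0.471])]
oil_jug [([158.0, 234.0], 0.72, [0.455, -0.542]), ([271.0, 290.0], 0.47, [0.584, -0.237])]
```

View pics/top0.png

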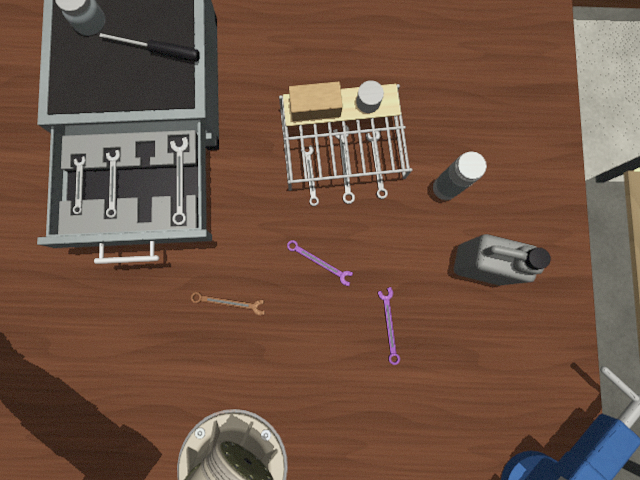

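View pics/scene0.png

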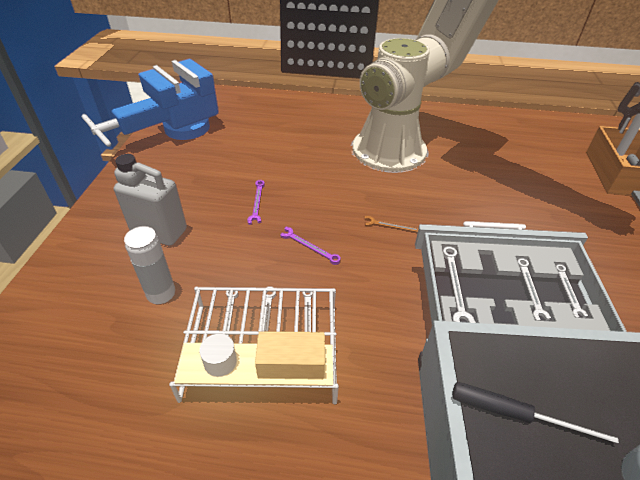

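```bash
python3 - <<'E'
from h import *
p=shot("top");save(p,"c1.png",(270,70,430,215),5)
s=shot("scene");save(s,"c2.png",(180,270,350,410),4)
E
```

```text
(no output)
```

View pics/c1.png

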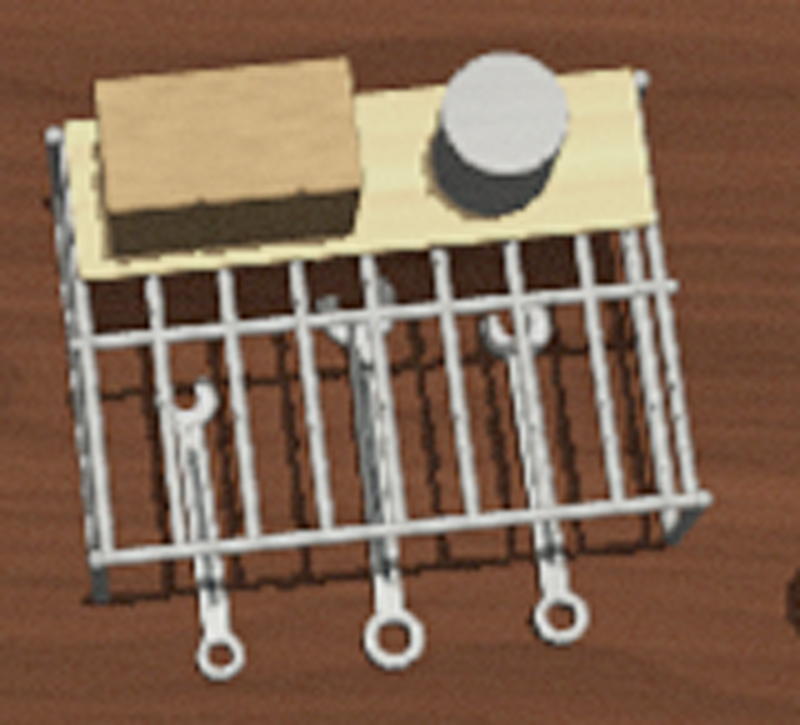

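The three steel candidates in the top image are the left one, ring at (314,201), the middle one at (349,197) and the right one at (382,193). Their ring widths are about 9.6, 12.4 and 11 px, and their lengths about 60, 78 and 69 px. The right one is therefore the 168 mm spanner: 23 mm ring, middle of the three lengths. The purple and brown ones are look-alikes and stay put.

```bash
cat >> h.py <<'E'
def goal(pos,yaw,tilt=0):
    """yaw: world heading of the item x axis (deg); closes across it; tool z down, tilt leans body back along -heading"""
    a=np.radians(yaw); h=np.array([np.cos(a),np.sin(a),0]); t=np.radians(tilt)
    z=np.array([0,0,-1])*np.cos(t)+h*np.sin(t); T=toolT(); best=None
    for sgn in (1,-1):
        y=sgn*np.array([-h[1],h[0],0]); M=np.column_stack([np.cross(y,z),y,z])
        rv=np.degrees(R.from_matrix(T[:3,:3].T@M).as_rotvec())
        if best is None or np.linalg.norm(rv)<np.linalg.norm(best): best=rv
    print("slide",(T[:3,:3].T@(np.array(pos)-T[:3,3])*1000).round(1),"angular",best.round(2))
E
python3 - <<'E'
from h import *
p=shot("top")
r=px2w(p,(382.2,193.4),.008); o=px2w(p,(374,135.5),.006)
print("ring",r,"open",o,np.linalg.norm(o-r),np.degrees(np.arctan2(*(o-r)[[1,0]])))
q=shot("scene")
for t,z in [("spanner_b",.008),("spanner_b_open",.006)]:
    print(t,[(np.round(d["point"],1).tolist(),round(d["p"],2),px2w(q,d["point"],z)[:2].round(3).tolist()) for d in tip_of(t,q)])
# shelf axis from front bar ends (crop px) 
fl,fr=[px2w(p,(270+u/5,70+v/5),.065) for u,v in [(97,562),(705,498)]]
print("shelf front",fl,fr,np.degrees(np.arctan2(*(fl-fr)[[1,0]]))-90)
yaw=np.degrees(np.arctan2(*(o-r)[[1,0]]))
a=np.radians(yaw)
goal([r[0]-.05*np.cos(a),r[1]-.05*np.sin(a),.20],yaw)
print(get_state()["joint_pos"])
E
```

```text
ring [ 0.60538974 -0.31554868  0.008     ] open [ 0.74729517 -0.29576628  0.006     ] 0.14329164672494135 7.936198728400043
spanner_b [([333.0, 261.3], 0.79, [0.488, -0.116]), ([307.1, 298.5], 0.75, [0.599, -0.157]), ([269.9, 293.5], 0.67, [0.598, -0.236]), ([426.2, 232.4], 0.6, [0.36, 0.096]), ([259.9, 181.8], 0.59, [0.229, -0.345]), ([232.8, 293.1], 0.51, [0.609, -0.314]), ([261.9, 354.2], 0.42, [0.741, -0.221])]
spanner_b_open [([257.1, 218.8], 0.83, [0.373, -0.318]), ([370.4, 223.6], 0.77, [0.347, -0.039]), ([283.2, 234.1], 0.55, [0.417, -0.244])]
shelf front [ 0.60823125 -0.10157186  0.065     ] [ 0.64629807 -0.36923003  0.065     ] 8.094423938386868
slide [-640.5 -626.9   42.3] angular [ 1.000e-02  0.000e+00 -3.342e+01]
[ 9.86409291e-01  3.13162838e-01  4.60989203e-02  1.30361866e+00
 -3.27965918e-05  1.43119226e+00]
```

View pics/c2.png

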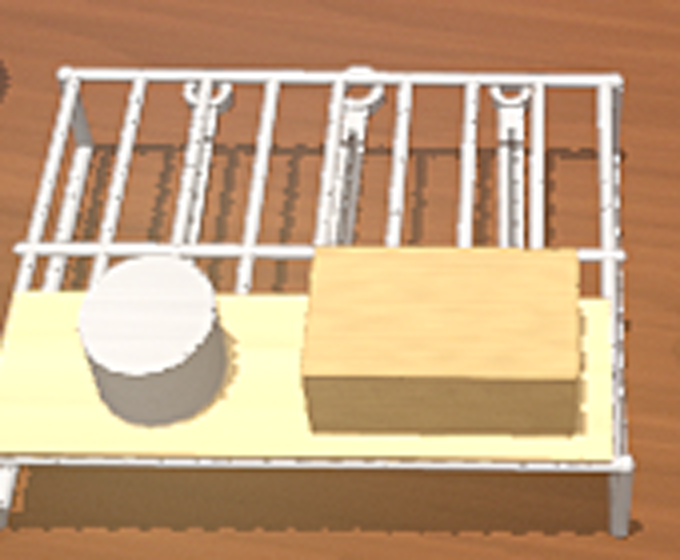

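Call:
jog_arm([
  {"fingers":0,"slide":[-290,-285,10],"angular":[0,0,-33.4]},
  {"slide":[-290,-285,10],"angular":[0,0,-33.4]},
  {"slide":[-290,-285,10],"angular":[0,0,-33.4]},
  {"slide":[-290,-285,10],"angular":[0,0,-33.4]},
  {"slide":[-290,-285,10],"angular":[0,0,-33.4]},
  {"slide":[-290,-285,10],"angular":[0,0,-33.4]},
  {"slide":[-290,-285,10],"angular":[0,0,-33.4]},
  {"slide":[-290,-285,10],"angular":[0,0,-33.4]},
  {"slide":[-290,-285,10],"angular":[0,0,-33.4]},
  {"slide":[-290,-285,10],"angular":[0,0,-33.4]},
])

```text
schema error: expected keys fingers, slide, angular
```

```bash
python3 - <<'E'
from h import *
goal([.555,-.322,.20],7.9)
E
```

```text
slide [-639.5 -626.9   42.3] angular [ 1.000e-02  0.000e+00 -3.338e+01]
```

Every row needs all the keys.

Call:
jog_arm([
  {"fingers":0,"slide":[-290,-285,10],"angular":[0,0,-33.4]},
  {"fingers":0,"slide":[-290,-285,10],"angular":[0,0,-33.4]},
  {"fingers":0,"slide":[-290,-285,10],"angular":[0,0,-33.4]},
  {"fingers":0,"slide":[-290,-285,10],"angular":[0,0,-33.4]},
  {"fingers":0,"slide":[-290,-285,10],"angular":[0,0,-33.4]},
  {"fingers":0,"slide":[-290,-285,10],"angular":[0,0,-33.4]},
  {"fingers":0,"slide":[-290,-285,10],"angular":[0,0,-33.4]},
  {"fingers":0,"slide":[-290,-285,10],"angular":[0,0,-33.4]},
  {"fingers":0,"slide":[-290,-285,10],"angular":[0,0,-33.4]},
  {"fingers":0,"slide":[-290,-285,10],"angular":[0,0,-33.4]},
])

```text
clock: 2.13
tcp_pos: [0.3856, 0.1385, 0.2327]
orientation: [0.001, -0.069, 0.998, 0.0]
wrist_force: [1.6, 1.0, -0.6]
finger_gap: 0.0855
grip_force: 0.0
```

```bash
python3 - <<'E'
from h import *
s=get_state();print(s["clock"],s["tcp_pos"],s["joint_pos"])
goal([.555,-.322,.20],7.9)
E
```

```text
2.1333 [0.38562752 0.13849592 0.23270408] [ 1.48220169e-01 -4.21142157e-03 -3.56947023e-01  1.21680319e+00
  9.90903566e-05  9.64640207e-03]
slide [-104.1 -479.5   32.8] angular [0.01 0.07 0.04]
```

Call:
jog_arm([
  {"fingers":0,"slide":[-104,-479,33],"angular":[0,0,0]},
  {"fingers":0,"slide":[-104,-479,33],"angular":[0,0,0]},
  {"fingers":0,"slide":[-104,-479,33],"angular":[0,0,0]},
  {"fingers":0,"slide":[-104,-479,33],"angular":[0,0,0]},
  {"fingers":0,"slide":[-104,-479,33],"angular":[0,0,0]},
  {"fingers":0,"slide":[-104,-479,33],"angular":[0,0,0]},
  {"fingers":0,"slide":[-104,-479,33],"angular":[0,0,0]},
  {"fingers":0,"slide":[-104,-479,33],"angular":[0,0,0]},
  {"fingers":0,"slide":[-104,-479,33],"angular":[0,0,0]},
  {"fingers":0,"slide":[-104,-479,33],"angular":[0,0,0]},
])

```text
clock: 2.97
tcp_pos: [0.529, -0.2521, 0.2043]
orientation: [0.0, -0.069, 0.998, -0.0]
wrist_force: [1.2, 0.8, 0.1]
finger_gap: 0.0854
grip_force: 0.0
```

```bash
python3 - <<'E'
from h import *
s=get_state();print(s["clock"],s["tcp_pos"],s["joint_pos"])
goal([.555,-.322,.20],7.9)
p=shot("wrist");save(p,"w1.png")
print([(np.round(d["point"],1).tolist(),round(d["p"],2),px2w(p,d["point"],.008)[:2].round(4).tolist()) for d in tip_of("spanner_b",p)])
E
```

```text
2.9667 [ 0.52903663 -0.25214038  0.20427475] [-5.81802854e-01  3.47051830e-01  4.57348447e-04  1.22382261e+00
  2.26521075e-04 -7.19452369e-01]
slide [-16.1 -72.8   4.3] angular [-0.    0.02 -0.01]
[([249.6, 270.9], 0.86, [0.6016, -0.3138]), ([462.8, 175.2], 0.83, [0.4737, -0.1184]), ([322.5, 269.5], 0.82, [0.5895, -0.238]), ([399.5, 271.7], 0.65, [0.5809, -0.1573])]
```

View pics/w1.png

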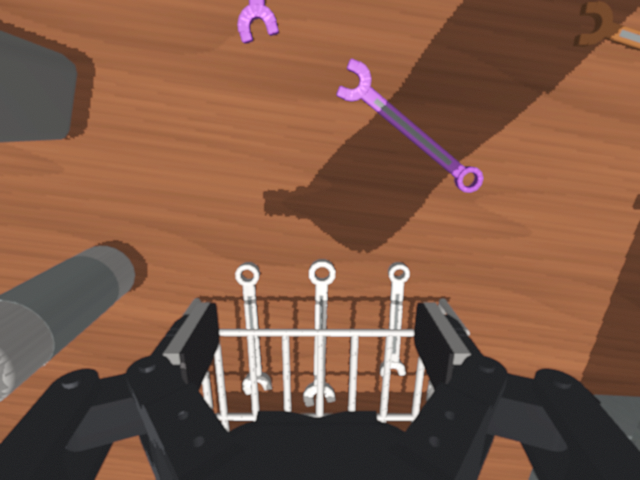

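The three rings show at (247,274), (322,273) and (399,273). The target is the one at (247,274), nearest the can.

```bash
python3 - <<'E'
from h import *
s=get_state();p=shot("wrist")
print(px2w(p,(247,274),.008), [px2w(p,(u,v),.006) for u,v in [(257,386)]])
goal([.602,-.315,.10],7.9)
E
```

```text
[ 0.60556103 -0.32027566  0.008     ] [array([ 0.75028353, -0.29880726,  0.006     ])]
slide [-64.1 -71.5 102.8] angular [ 0.04 -0.05 -0.21]
```

Call:
jog_arm([
  {"fingers":0,"slide":[-50,-73,50],"angular":[0,0,0]},
  {"fingers":0,"slide":[-50,-73,50],"angular":[0,0,0]},
  {"fingers":0,"slide":[-50,-73,50],"angular":[0,0,0]},
  {"fingers":0,"slide":[-50,-73,50],"angular":[0,0,0]},
  {"fingers":0,"slide":[-50,-73,50],"angular":[0,0,0]},
  {"fingers":0,"slide":[-50,-73,50],"angular":[0,0,0]},
])

```text
clock: 3.62
tcp_pos: [0.5878, -0.3138, 0.1551]
orientation: [-0.0, -0.07, 0.998, 0.0]
wrist_force: [-1.1, -0.2, 0.9]
finger_gap: 0.0853
grip_force: 0.0
```

```bash
python3 - <<'E'
from h import *
s=get_state();p=shot("wrist");save(p,"w2.png");print(s["tcp_pos"],max(abs(s["qvel"])))
for t in ("spanner_b","spanner_b_open"):
  print([(np.round(d["point"],1).tolist(),round(d["p"],2),px2w(p,d["point"],.008)[:2].round(4).tolist()) for d in tip_of(t,p)])
goal([.604,-.315,.012],7.9)
E
```

```text
[ 0.58777636 -0.31377617  0.1551436 ] 0.02129671508431774
[([583.8, 124.3], 0.88, [0.4771, -0.1188]), ([312.6, 240.6], 0.81, [0.6014, -0.3158]), ([401.0, 242.8], 0.8, [0.5927, -0.2392]), ([490.0, 241.1], 0.66, [0.5805, -0.1629])]
[([315.2, 378.0], 0.86, [0.7449, -0.2936])]
slide [-15.4  -2.8 144.1] angular [-0.05  0.07  0.07]
```

View pics/w2.png

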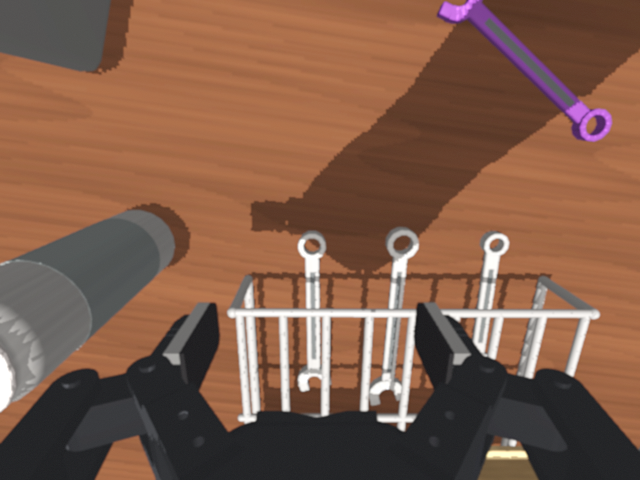

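Call:
jog_arm([
  {"fingers":0.3,"slide":[-16,-3.4,40],"angular":[0,0,0]},
  {"fingers":0.3,"slide":[-16,-3.4,75],"angular":[0,0,0]},
  {"fingers":0.3,"slide":[-16,-3.4,105],"angular":[0,0,0]},
  {"fingers":0.3,"slide":[-16,-3.4,125],"angular":[0,0,0]},
  {"fingers":0.3,"slide":[-16,-3.4,135],"angular":[0,0,0]},
  {"fingers":0.3,"slide":[-16,-3.4,139],"angular":[0,0,0]},
  {"fingers":0.3,"slide":[-16,-3.4,141.5],"angular":[0,0,0]},
  {"fingers":0.3,"slide":[-16,-3.4,141.5],"angular":[0,0,0]},
])

```text
clock: 4.43
tcp_pos: [0.6054, -0.3169, 0.0144]
orientation: [0.001, -0.069, 0.998, -0.001]
wrist_force: [-0.3, -0.1, -0.3]
finger_gap: 0.0598
grip_force: 0.0
```

```bash
python3 - <<'E'
from h import *
s=get_state();p=shot("wrist");save(p,"w3.png");print(s["tcp_pos"],s["finger_gap"],s["wrist_force"])
for t in ("spanner_b",):
  print([(np.round(d["point"],1).tolist(),round(d["p"],2),px2w(p,d["point"],.008)[:2].round(4).tolist()) for d in tip_of(t,p)])
goal([.605,-.3157,.012],7.9)
E
```

```text
[ 0.60541796 -0.31690928  0.01442916] 0.05979040431959811 [-0.32129985 -0.06198969 -0.2722472 ]
[([479.8, 303.2], 0.78, [0.5916, -0.2437]), ([320.2, 301.9], 0.62, [0.6011, -0.3165])]
slide [0.6 1.6 3. ] angular [-0.12  0.14  0.01]
```

View pics/w3.png

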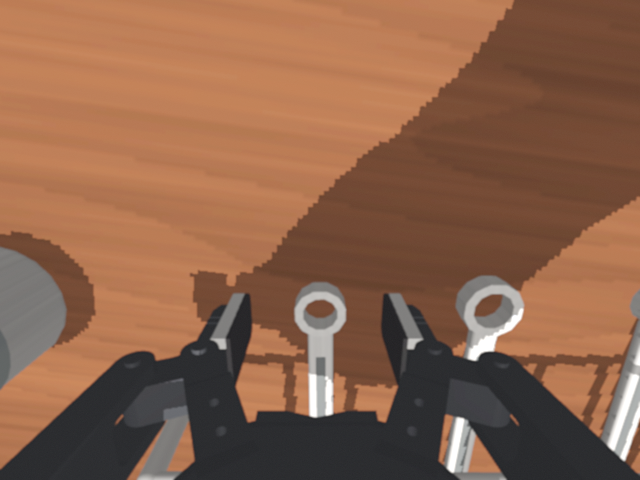

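The ring at (320,309) lies centred between the pads, so I close on it.

Call:
jog_arm([
  {"fingers":0.3,"slide":[0,0,2],"angular":[0,0,0]},
  {"fingers":1,"slide":[0,0,2],"angular":[0,0,0]},
  {"fingers":1,"slide":[0,0,2],"angular":[0,0,0]},
  {"fingers":1,"slide":[0,0,2],"angular":[0,0,0]},
  {"fingers":1,"slide":[0,0,2],"angular":[0,0,0]},
  {"fingers":1,"slide":[0,0,2],"angular":[0,0,0]},
  {"fingers":1,"slide":[0,0,2],"angular":[0,0,0]},
], squeeze=60)

```text
clock: 5.12
tcp_pos: [0.6048, -0.3166, 0.0115]
orientation: [0.0, -0.069, 0.998, -0.0]
wrist_force: [-0.9, -0.4, 5.2]
finger_gap: 0.0186
grip_force: 58.6
```

Call:
jog_arm([
  {"fingers":1,"slide":[0,0,-1],"angular":[0,0,0]},
  {"fingers":1,"slide":[15,0,-1],"angular":[0,0,0]},
  {"fingers":1,"slide":[35,0,-1],"angular":[0,0,0]},
  {"fingers":1,"slide":[55,0,-1],"angular":[0,0,0]},
  {"fingers":1,"slide":[75,0,-1],"angular":[0,0,0]},
  {"fingers":1,"slide":[95,0,-1],"angular":[0,0,0]},
  {"fingers":1,"slide":[115,0,-1],"angular":[0,0,0]},
  {"fingers":1,"slide":[135,0,-1],"angular":[0,0,0]},
  {"fingers":1,"slide":[150,0,-1],"angular":[0,0,0]},
  {"fingers":1,"slide":[150,0,-1],"angular":[0,0,0]},
])

```text
clock: 5.95
tcp_pos: [0.4534, -0.3372, 0.0116]
orientation: [-0.001, -0.068, 0.998, 0.0]
wrist_force: [-0.5, 0.4, -0.4]
finger_gap: 0.0186
grip_force: 58.7
```

```bash
python3 - <<'E'
from h import *
s=get_state();print(s["tcp_pos"],s["finger_gap"],s["grip_force"])
p=shot("top");save(p,"t2.png",(250,100,450,250),4)
for t in ("spanner_b","spanner_b_open"):
  print([(np.round(d["point"],1).tolist(),round(d["p"],2),px2w(p,d["point"],.008)[:2].round(4).tolist()) for d in tip_of(t,p)])
E
```

```text
[ 0.45343152 -0.33717957  0.01163675] 0.018588039643919477 58.71531084179878
[([195.5, 299.0], 0.95, [0.3492, 0.1003]), ([294.0, 246.6], 0.83, [0.4741, -0.115]), ([314.0, 199.5], 0.75, [0.5857, -0.1574]), ([349.4, 198.5], 0.71, [0.5907, -0.2394])]
[([258.7, 307.5], 0.58, [0.3348, -0.0414]), ([383.0, 196.0], 0.55, [0.5992, -0.3174]), ([348.2, 279.2], 0.5, [0.4039, -0.2397])]
```

View pics/t2.png

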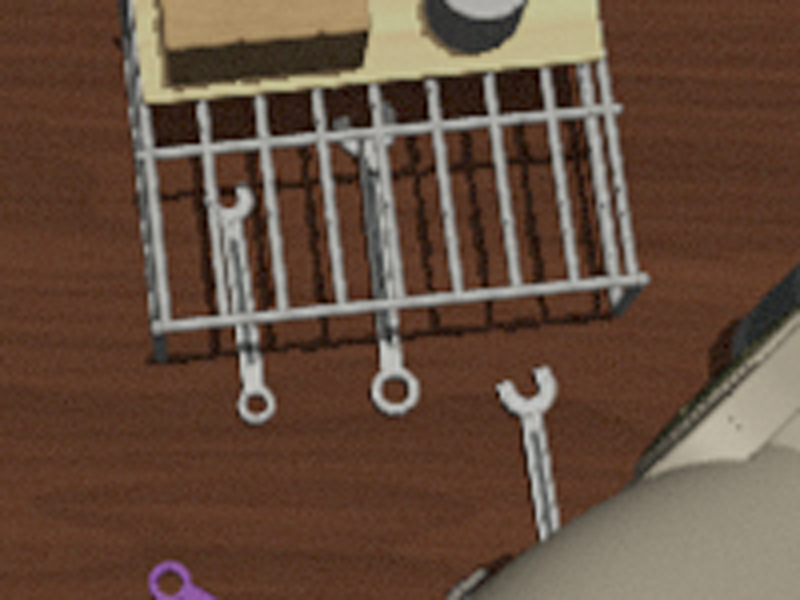

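Call:
jog_arm([
  {"fingers":0.4,"slide":[0,0,0.5],"angular":[0,0,0]},
  {"fingers":0.4,"slide":[0,0,0],"angular":[0,0,0]},
  {"fingers":0.4,"slide":[0,0,0],"angular":[0,0,0]},
  {"fingers":0.4,"slide":[0,0,0],"angular":[0,0,0]},
  {"fingers":0.4,"slide":[0,0,-30],"angular":[0,0,0]},
  {"fingers":0.4,"slide":[0,0,-60],"angular":[0,0,0]},
  {"fingers":0.4,"slide":[-35,0,-90],"angular":[0,0,0]},
  {"fingers":0.4,"slide":[-73,0,-90],"angular":[0,0,0]},
  {"fingers":0.4,"slide":[-73,0,-90],"angular":[0,0,0]},
  {"fingers":0.4,"slide":[-73,0,-90],"angular":[0,0,0]},
])

```text
clock: 6.93
tcp_pos: [0.5306, -0.3269, 0.1022]
orientation: [0.001, -0.07, 0.998, -0.001]
wrist_force: [-1.7, -0.5, -0.1]
finger_gap: 0.0509
grip_force: 0.0
```

```bash
python3 - <<'E'
from h import *
read_camera("scene")
s=get_state();print(s["clock"],s["tcp_pos"],s["finger_gap"],max(abs(s["qvel"])))
p=shot("wrist");save(p,"w4.png")
for t in ("spanner_b","spanner_b_open"):
  print([(np.round(d["point"],1).tolist(),round(d["p"],2),px2w(p,d["point"],.008)[:2].round(4).tolist()) for d in tip_of(t,p)])
E
```

```text
6.9833 [ 0.52874968 -0.32642495  0.1013715 ] 0.051190068083342755 0.046647353173001636
[([314.9, 139.6], 0.92, [0.4567, -0.3381]), ([415.1, 337.7], 0.77, [0.592, -0.241]), ([629.4, 213.9], 0.75, [0.4752, -0.1182]), ([516.3, 332.6], 0.58, [0.5767, -0.1647])]
[([317.5, 329.8], 0.95, [0.5955, -0.3168]), ([356.5, 2.4], 0.76, [0.3789, -0.325]), ([486.6, 77.6], 0.72, [0.4064, -0.2399])]
```

View pics/w4.png

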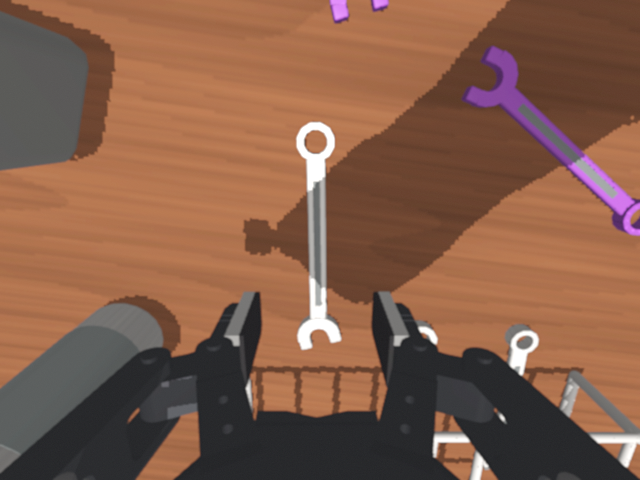

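The spanner lies free on the bench, with its ring at (316,142) and its open head at (319,333).

```bash
python3 - <<'E'
from h import *
s=get_state();p=shot("wrist");print(s["tcp_pos"])
r=px2w(p,(316,141.5),.008);o=px2w(p,(319,332),.006);print(r,o,np.linalg.norm(o-r))
yaw=np.degrees(np.arctan2(*(o-r)[[1,0]]));h=(o-r)/np.linalg.norm(o-r);m=(r+o)/2+.001*h;print(yaw,m)
goal([m[0],m[1],.012],yaw)
# mask-based shank axis check: bright low-saturation pixels per row
c=p["color"].astype(int);w=(c.min(2)>100)&(c.max(2)-c.min(2)<25);w[:, :280]=0;w[:,360:]=0
for v in range(160,315,25): 
    x=np.where(w[v])[0];print(v,x.min() if len(x) else None,x.max() if len(x) else None)
E
```

```text
[ 0.5269224  -0.32655758  0.10086961]
[ 0.45575982 -0.33715166  0.008     ] [ 0.59625826 -0.31545884  0.006     ] 0.14217731867772795
8.777103351099154 [ 0.52699723 -0.32615267  0.00698593]
slide [-0.3  0.5 89.1] angular [ 0.09 -0.08 -0.91]
160 303 326
185 307 324
210 307 324
235 308 325
260 309 325
285 309 325
310 310 326
```

Call:
jog_arm([
  {"fingers":0.4,"slide":[0,0.5,35],"angular":[0,0,-0.9]},
  {"fingers":0.4,"slide":[0,0.5,65],"angular":[0,0,-0.9]},
  {"fingers":0.4,"slide":[0,0.5,82],"angular":[0,0,-0.9]},
  {"fingers":0.4,"slide":[0,0.5,88],"angular":[0,0,-0.9]},
  {"fingers":0.4,"slide":[0,0.5,89],"angular":[0,0,-0.9]},
  {"fingers":1,"slide":[0,0.5,89],"angular":[0,0,-0.9]},
  {"fingers":1,"slide":[0,0.5,89],"angular":[0,0,-0.9]},
  {"fingers":1,"slide":[0,0.5,89],"angular":[0,0,-0.9]},
  {"fingers":1,"slide":[0,0.5,89],"angular":[0,0,-0.9]},
  {"fingers":1,"slide":[0,0.5,89],"angular":[0,0,-0.9]},
], squeeze=80)

```text
clock: 8.02
tcp_pos: [0.5293, -0.3274, 0.0149]
orientation: [0.001, -0.077, 0.997, -0.001]
wrist_force: [-1.8, -0.1, 5.8]
finger_gap: 0.008
grip_force: 78.5
```

```bash
python3 - <<'E'
from h import *
s=get_state();print(s["clock"],s["tcp_pos"],s["finger_gap"],s["grip_force"],s["wrist_force"])
for n in ("top","scene"):
  p=shot(n)
  for t,z in [("place_ring",.097),("place_open",.097),("drawer_handle",.11),("chest",0)]:
    print(n,t,[(np.round(d["point"]).tolist(),round(d["p"],2),px2w(p,d["point"],z)[:2].round(4).tolist()) for d in tip_of(t,p)][:3])
goal([.45,.0,.26],10)
E
```

```text
8.0167 [ 0.52929992 -0.32743984  0.01486449] 0.007975797023247414 78.48775833961554 [-1.82740791 -0.07818128  5.82076417]
top place_ring [([143.0, 219.0], 0.74, [0.5109, 0.1995]), ([146.0, 150.0], 0.45, [0.6599, 0.2066])]
top place_open [([145.0, 149.0], 0.91, [0.662, 0.2089])]
top drawer_handle []
top chest [([146.0, 152.0], 0.66, [0.6898, 0.2444])]
scene place_ring [([489.0, 262.0], 0.78, [0.5222, 0.1981])]
scene place_open [([504.0, 324.0], 0.82, [0.6694, 0.2045])]
scene drawer_handle [([495.0, 225.0], 0.94, [0.4238, 0.2192]), ([486.0, 260.0], 0.72, [0.5311, 0.1878])]
scene chest []
slide [  27.6  335.1 -246. ] angular [-0.14  0.12 -1.18]
```

Call:
jog_arm([
  {"fingers":1,"slide":[0,0,-20],"angular":[0,0,0]},
  {"fingers":1,"slide":[0,0,-50],"angular":[0,0,0]},
  {"fingers":1,"slide":[0,0,-85],"angular":[0,0,0]},
  {"fingers":1,"slide":[10,25,-115],"angular":[0,0,0]},
  {"fingers":1,"slide":[20,55,-140],"angular":[0,0,0]},
  {"fingers":1,"slide":[27,90,-160],"angular":[0,0,0]},
  {"fingers":1,"slide":[27,125,-180],"angular":[0,0,0]},
  {"fingers":1,"slide":[27,160,-195],"angular":[0,0,0]},
  {"fingers":1,"slide":[27,195,-205],"angular":[0,0,0]},
  {"fingers":1,"slide":[27,225,-215],"angular":[0,0,0]},
])

```text
clock: 9.35
tcp_pos: [0.4665, -0.1065, 0.2295]
orientation: [0.001, -0.077, 0.997, -0.0]
wrist_force: [0.2, 0.5, -1.9]
finger_gap: 0.0082
grip_force: 78.6
```

```bash
python3 - <<'E'
from h import *
s=get_state();print(s["clock"],s["tcp_pos"],s["finger_gap"],s["grip_force"],s["wrist_force"])
goal([.50,.10,.25],4)
E
```

```text
9.35 [ 0.46650128 -0.10649188  0.22946522] 0.00823065461024688 78.60024339373922 [ 0.22297948  0.48316227 -1.8576298 ]
slide [-64.8 198.9 -20.5] angular [-0.03  0.1   4.83]
```

Call:
jog_arm([
  {"fingers":1,"slide":[-10,30,-10],"angular":[0,0,2]},
  {"fingers":1,"slide":[-20,65,-20],"angular":[0,0,3]},
  {"fingers":1,"slide":[-32,100,-20],"angular":[0,0,4.8]},
  {"fingers":1,"slide":[-45,135,-20],"angular":[0,0,4.8]},
  {"fingers":1,"slide":[-55,165,-20],"angular":[0,0,4.8]},
  {"fingers":1,"slide":[-62,185,-20],"angular":[0,0,4.8]},
  {"fingers":1,"slide":[-65,199,-20],"angular":[0,0,4.8]},
  {"fingers":1,"slide":[-65,199,-20],"angular":[0,0,4.8]},
  {"fingers":1,"slide":[-65,199,-20],"angular":[0,0,4.8]},
  {"fingers":1,"slide":[-65,199,-20],"angular":[0,0,4.8]},
])

```text
clock: 10.18
tcp_pos: [0.5007, 0.0978, 0.248]
orientation: [0.0, -0.035, 0.999, -0.0]
wrist_force: [-0.5, -0.5, -2.0]
finger_gap: 0.0082
grip_force: 78.6
```

```bash
python3 - <<'E'
from h import *
read_camera("top")
s=get_state();print(s["clock"],s["tcp_pos"],s["finger_gap"],s["grip_force"],max(abs(s["qvel"])))
p=shot("wrist");save(p,"w5.png")
for t,z in [("place_ring",.097),("place_open",.097),("drawer_handle",.11),("spanner_b",.24),("spanner_b_open",.24)]:
    print(t,[(np.round(d["point"]).tolist(),round(d["p"],2),px2w(p,d["point"],z)[:2].round(4).tolist()) for d in tip_of(t,p)][:4])
E
```

```text
10.2333 [0.50074425 0.09745582 0.24805516] 0.007754462502245301 78.6199190444313 0.011765563104925646
place_ring [([422.0, 248.0], 0.97, [0.5156, 0.1917])]
place_open []
drawer_handle [([482.0, 146.0], 0.98, [0.4253, 0.2189]), ([101.0, 252.0], 0.22, [0.5335, -0.085])]
spanner_b [([30.0, 257.0], 0.82, [0.4842, -0.0319]), ([99.0, 250.0], 0.79, [0.4785, -0.0008]), ([127.0, 167.0], 0.72, [0.4414, 0.015]), ([325.0, 55.0], 0.65, [0.3949, 0.0927])]
spanner_b_open [([319.0, 418.0], 0.96, [0.5656, 0.1024]), ([182.0, 27.0], 0.92, [0.3895, 0.0404])]
```

View pics/w5.png

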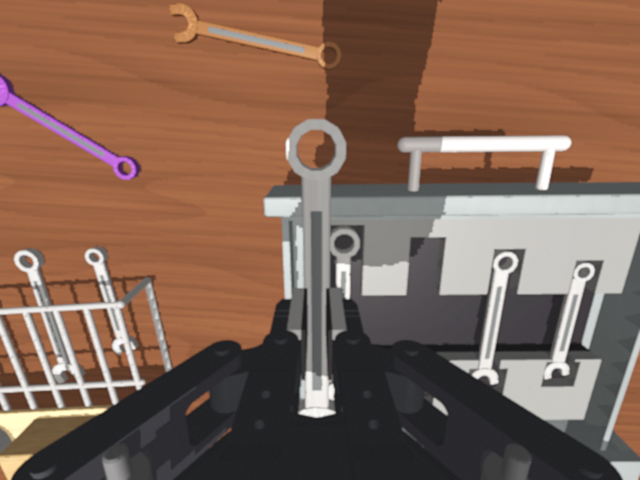

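```bash
python3 - <<'E'
from h import *
p=shot("wrist");T=toolT();print("cam",p["T"][:3,3],"tcp",T[:3,3])
W=lambda u,v,z:px2w(p,(u,v),z)[:2].round(4)
print("held ring",[W(316.5,150,z) for z in(.235,.24,.245)],"open",[W(318,408,z) for z in(.235,.24,.245)])
print("lanes rings",[W(u,v,.107) for u,v in[(345,241),(505,262),(584,272)]])
print("lane opens",[W(u,v,.105) for u,v in[(486,378),(557,371)]])
print("handle",W(405,145,.11),W(567,143,.11))
print("panel edge",W(270,203,.136),W(625,186,.136))
g=cv2.cvtColor(p["color"],cv2.COLOR_RGB2GRAY)
for v in (250,265,280): print(v,g[v,396:462:2].tolist())
for u in (420,428,436): print(u,g[222:304:2,u].tolist())
E
```

```text
cam [0.42064785 0.09129214 0.38053099] tcp [0.50090491 0.09770085 0.24793698]
held ring [array([0.4297, 0.092 ]), array([0.4294, 0.092 ]), array([0.4291, 0.0919])] open [array([0.5643, 0.102 ]), array([0.5594, 0.1017]), array([0.5545, 0.1013])]
lanes rings [array([0.5108, 0.1219]), array([0.5205, 0.2623]), array([0.525 , 0.3336])]
lane opens [array([0.6441, 0.2745]), array([0.6311, 0.3421])]
handle [0.4291 0.1603] [0.4191 0.2842]
panel edge [0.4757 0.061 ] [0.4457 0.3163]
250 [136, 137, 136, 134, 136, 136, 127, 72, 54, 54, 58, 87, 90, 91, 88, 91, 89, 88, 88, 87, 87, 84, 80, 80, 163, 209, 208, 208, 206, 207, 207, 206, 207]
265 [213, 212, 212, 212, 212, 209, 152, 89, 88, 90, 89, 89, 88, 88, 86, 88, 86, 86, 87, 86, 83, 73, 69, 145, 205, 207, 207, 207, 207, 206, 206, 206, 206]
280 [210, 210, 210, 210, 210, 190, 94, 85, 87, 85, 85, 86, 85, 84, 86, 83, 83, 82, 82, 84, 79, 76, 131, 202, 207, 206, 206, 205, 205, 205, 206, 205, 205]
420 [135, 135, 135, 135, 135, 136, 136, 121, 54, 53, 53, 60, 72, 78, 90, 91, 90, 90, 90, 89, 90, 89, 88, 87, 87, 87, 86, 86, 86, 85, 86, 83, 82, 83, 82, 83, 81, 81, 81, 80, 79]
428 [134, 134, 133, 133, 133, 136, 159, 162, 93, 91, 91, 91, 90, 90, 89, 88, 88, 87, 88, 87, 87, 87, 86, 85, 85, 84, 85, 85, 84, 83, 83, 83, 83, 82, 81, 81, 82, 81, 79, 79, 78]
436 [212, 211, 211, 211, 211, 211, 211, 194, 93, 89, 88, 88, 88, 87, 87, 87, 86, 87, 85, 84, 84, 79, 84, 81, 83, 81, 83, 81, 81, 79, 80, 78, 73, 76, 78, 79, 78, 78, 79, 78, 78]
```

```bash
python3 - <<'E'
from h import *
p=shot("wrist")
W=lambda u,v,z=.11:px2w(p,(u,v),z)[:2]
L=[W(409,250),W(408,265),W(406.7,280)];Rr=[W(443.7,250),W(442,265),W(440.2,280)]
for l,r in zip(L,Rr): print(l.round(4),r.round(4),np.linalg.norm(r-l).round(4),((l+r)/2).round(4))
F=[W(u,237.5) for u in(420,428,436)];print("front",np.round(F,4))
# laws per camera nets, several
for n in("top","scene"):
  q=shot(n);g=cv2.cvtColor(q["color"],cv2.COLOR_RGB2GRAY)
  r0=w2px(q,[.515,.195,.11]).round().astype(int);o0=w2px(q,[.66,.208,.11]).round().astype(int);print(n,r0,o0)
  if n=="top":
    print([g[v,o0[0]-14:o0[0]+15].tolist() for v in(o0[1]-1,o0[1]+2)]); print(g[o0[1]-20:o0[1]+20,o0[0]].tolist())
    print([g[v,r0[0]-14:r0[0]+15].tolist() for v in(r0[1],r0[1]-3)]);print(g[r0[1]-15:r0[1]+20,r0[0]].tolist())
E
```

```text
[0.5141 0.1767] [0.5121 0.206 ] 0.0294 [0.5131 0.1913]
[0.5278 0.1779] [0.5258 0.2071] 0.0293 [0.5268 0.1925]
[0.542  0.1789] [0.54   0.2081] 0.0293 [0.541  0.1935]
front [[0.5025 0.1841]
 [0.502  0.1908]
 [0.5015 0.1975]]
top [143 215] [143 148]
[[132, 128, 119, 113, 82, 145, 97, 53, 59, 57, 63, 68, 62, 63, 64, 61, 64, 69, 67, 62, 60, 64, 66, 63, 60, 56, 164, 173, 171], [132, 133, 124, 114, 113, 95, 81, 95, 101, 73, 61, 58, 65, 59, 61, 63, 64, 62, 65, 65, 64, 60, 67, 64, 63, 62, 163, 177, 175]]
[105, 107, 103, 99, 139, 167, 171, 170, 172, 171, 173, 174, 146, 87, 47, 58, 60, 67, 61, 64, 65, 64, 61, 62, 62, 66, 61, 74, 84, 106, 112, 105, 94, 79, 72, 70, 66, 70, 67, 70]
[[173, 176, 177, 179, 174, 157, 152, 136, 78, 36, 27, 27, 33, 30, 31, 34, 41, 29, 27, 35, 26, 43, 69, 101, 109, 105, 106, 106, 103], [81, 29, 15, 19, 15, 25, 23, 22, 21, 21, 31, 29, 17, 21, 21, 23, 15, 15, 17, 25, 20, 14, 16, 21, 20, 20, 15, 37, 36]]
[56, 57, 49, 43, 43, 46, 45, 27, 26, 19, 20, 25, 21, 23, 23, 31, 60, 72, 64, 69, 75, 71, 91, 123, 133, 132, 136, 132, 113, 98, 101, 107, 112, 111, 108]
scene [489 254] [507 315]
```

```bash
python3 - <<'E'
from h import *
p=shot("wrist");print("f",f(p),"depth ring",f(p)*.023/59, "cam-ring", p["T"][2,3]-.243)
T=toolT();d=np.array([.0874,.0996,-.078]);print((T[:3,:3].T@d*1000).round(1),T[:3,3])
E
```

```text
f 339.3554811831413 depth ring 0.13229111978325847 cam-ring 0.1374625596994707
[-94.1  93.3  78. ] [0.50084015 0.09807491 0.24789091]
```

Call:
jog_arm([
  {"fingers":1,"slide":[-25,25,0],"angular":[0,0,0]},
  {"fingers":1,"slide":[-55,55,0],"angular":[0,0,0]},
  {"fingers":1,"slide":[-80,80,20],"angular":[0,0,0]},
  {"fingers":1,"slide":[-94,93.3,45],"angular":[0,0,0]},
  {"fingers":1,"slide":[-94,93.3,65],"angular":[0,0,0]},
  {"fingers":1,"slide":[-94,93.3,78],"angular":[0,0,0]},
  {"fingers":1,"slide":[-94,93.3,78],"angular":[0,0,0]},
  {"fingers":1,"slide":[-94,93.3,78],"angular":[0,0,0]},
  {"fingers":1,"slide":[-94,93.3,78],"angular":[0,0,0]},
])

```text
clock: 11.53
tcp_pos: [0.5885, 0.1978, 0.171]
orientation: [0.001, -0.035, 0.999, 0.0]
wrist_force: [1.0, 0.6, -1.0]
finger_gap: 0.008
grip_force: 78.7
```

```bash
python3 - <<'E'
from h import *
s=get_state();print(s["clock"],s["tcp_pos"],s["orientation"],max(abs(s["qvel"])))
T=toolT()
for n in("wrist","scene","top"):
  p=shot(n);save(p,"h_%s.png"%n)
  for t,q,z in[("spanner_b",[.5168,.1916,.165],.165),("spanner_b_open",[.6603,.2031,.163],.163),("place_ring",[.5168,.1916,.097],.097),("place_open",[.6603,.2031,.097],.097)]:
    e=w2px(p,q)
    print(n,t,e.round(0),[(np.round(d["point"],1).tolist(),round(d["p"],2),px2w(p,d["point"],z)[:2].round(4).tolist()) for d in tip_of(t,p) if np.linalg.norm(np.array(d["point"])-e)<40])
E
```

```text
11.5333 [0.58854925 0.19784547 0.17100109] [ 6.69558843e-04 -3.49411905e-02  9.99389136e-01  1.39578676e-04] 0.01528848361234909
wrist spanner_b [315. 150.] []
wrist spanner_b_open [318. 428.] [([316.1, 419.2], 0.92, [0.6547, 0.2016])]
wrist place_ring [315. 142.] [([315.6, 141.3], 0.7, [0.5163, 0.1916])]
wrist place_open [318. 350.] []
scene spanner_b [495. 235.] [([495.0, 240.6], 0.89, [0.5319, 0.1891])]
scene spanner_b_open [514. 296.] [([513.9, 301.3], 0.81, [0.6712, 0.2007])]
scene place_ring [485. 259.] [([483.7, 262.4], 0.83, [0.5257, 0.1873])]
scene place_open [502. 319.] [([502.4, 323.2], 0.62, [0.6689, 0.202])]
top spanner_b [134. 209.] [([132.8, 210.3], 0.57, [0.5136, 0.1942])]
top spanner_b_open [136. 138.] [([139.7, 144.2], 0.89, [0.6485, 0.194])]
top place_ring [147. 216.] [([143.7, 216.6], 0.7, [0.5152, 0.1982]), ([134.8, 211.0], 0.16, [0.5265, 0.2179])]
top place_open [148. 150.] [([146.9, 149.1], 0.72, [0.6626, 0.2047]), ([138.7, 138.6], 0.24, [0.6856, 0.2244])]
```

Both ends line up within about 2 mm and the spanner is level, so I lower it.

Call:
jog_arm([
  {"fingers":1,"slide":[0,0,20],"angular":[0,0,0]},
  {"fingers":1,"slide":[0,0,35],"angular":[0,0,0]},
  {"fingers":1,"slide":[0,0,42],"angular":[0,0,0]},
  {"fingers":1,"slide":[0,0,47],"angular":[0,0,0]},
  {"fingers":1,"slide":[0,0,51],"angular":[0,0,0]},
  {"fingers":1,"slide":[0,0,54],"angular":[0,0,0]},
  {"fingers":1,"slide":[0,0,54],"angular":[0,0,0]},
])

```text
clock: 12.87
tcp_pos: [0.5881, 0.1979, 0.1158]
orientation: [0.0, -0.035, 0.999, 0.0]
wrist_force: [-0.2, 0.2, -1.7]
finger_gap: 0.0081
grip_force: 78.7
```

Call:
jog_arm([
  {"fingers":1,"slide":[0,0,1.5],"angular":[0,0,0]},
  {"fingers":1,"slide":[0,0,2.5],"angular":[0,0,0]},
  {"fingers":1,"slide":[0,0,3.5],"angular":[0,0,0]},
  {"fingers":1,"slide":[0,0,4],"angular":[0,0,0]},
  {"fingers":1,"slide":[0,0,4],"angular":[0,0,0]},
])

```text
clock: 13.28
tcp_pos: [0.5882, 0.1979, 0.112]
orientation: [0.0, -0.035, 0.999, 0.0]
wrist_force: [-0.5, 0.2, -0.2]
finger_gap: 0.0081
grip_force: 78.7
```

Call:
jog_arm([
  {"fingers":0.35,"slide":[0,0,0.5],"angular":[0,0,0]},
  {"fingers":0.35,"slide":[0,0,0],"angular":[0,0,0]},
  {"fingers":0.35,"slide":[0,0,0],"angular":[0,0,0]},
  {"fingers":0.35,"slide":[0,0,0],"angular":[0,0,0]},
  {"fingers":0.35,"slide":[0,0,0],"angular":[0,0,0]},
  {"fingers":0.35,"slide":[0,0,-25],"angular":[0,0,0]},
  {"fingers":0.35,"slide":[0,0,-55],"angular":[0,0,0]},
  {"fingers":0.35,"slide":[0,0,-90],"angular":[0,0,0]},
  {"fingers":0.35,"slide":[0,0,-120],"angular":[0,0,0]},
  {"fingers":0.35,"slide":[0,0,-120],"angular":[0,0,0]},
])

```text
clock: 14.12
tcp_pos: [0.591, 0.1985, 0.2394]
orientation: [0.006, -0.035, 0.999, 0.001]
wrist_force: [1.0, 1.2, 1.7]
finger_gap: 0.0553
grip_force: 0.0
```

```bash
python3 - <<'E'
from h import *
read_camera("top");s=get_state();print(s["clock"],s["tcp_pos"],s["finger_gap"],max(abs(s["qvel"])))
for n in("wrist","scene","top"):
  p=shot(n);save(p,"r_%s.png"%n)
  for t,q,z in[("spanner_b",[.5168,.1916,.107],.105),("spanner_b_open",[.6603,.2031,.105],.105),("place_ring",[.5168,.1916,.097],.097),("drawer_handle",[.424,.22,.11],.11)]:
    e=w2px(p,q)
    print(n,t,e.round(0),[(np.round(d["point"],1).tolist(),round(d["p"],2),px2w(p,d["point"],z)[:2].round(4).tolist()) for d in tip_of(t,p) if np.linalg.norm(np.array(d["point"])-e)<40])
p=shot("wrist");g=cv2.cvtColor(p["color"],cv2.COLOR_RGB2GRAY)
e=w2px(p,[.5168,.1916,.107]).astype(int);print(e)
for v in range(e[1]-6,e[1]+7,4): print(v,g[v,e[0]-24:e[0]+25:2].tolist())
print(g[e[1]-26:e[1]+27:2,e[0]].tolist())
E
```

```text
14.1667 [0.590294   0.19832196 0.23637149] 0.055348693176057444 0.08441799654441055
wrist spanner_b [315. 135.] []
wrist spanner_b_open [317. 306.] [([317.6, 303.1], 0.98, [0.657, 0.2035])]
wrist place_ring [315. 135.] [([313.7, 133.4], 0.74, [0.5159, 0.1905])]
wrist drawer_handle [369. -12.] []
scene spanner_b [487. 256.] [([486.1, 260.0], 0.59, [0.5262, 0.1898]), ([484.6, 261.3], 0.37, [0.5302, 0.1864])]
scene spanner_b_open [504. 317.] [([500.9, 320.1], 0.92, [0.6687, 0.1971])]
scene place_ring [485. 259.] [([487.0, 259.5], 0.87, [0.5167, 0.1949])]
scene drawer_handle [495. 225.] [([496.3, 221.8], 0.57, [0.4138, 0.2239])]
top spanner_b [145. 215.] [([144.4, 217.2], 0.6, [0.5124, 0.1936])]
top spanner_b_open [146. 149.] [([146.2, 150.7], 0.84, [0.6561, 0.2027])]
top place_ring [147. 216.] [([148.6, 216.3], 0.82, [0.5162, 0.1881])]
top drawer_handle [127. 259.] []
[315 139]
133 [214, 213, 133, 77, 111, 123, 150, 150, 113, 48, 43, 45, 45, 44, 45, 43, 63, 128, 152, 146, 100, 45, 61, 113, 118]
137 [214, 213, 137, 77, 160, 218, 151, 123, 49, 44, 46, 45, 45, 46, 44, 45, 42, 64, 137, 152, 134, 54, 62, 112, 119]
141 [215, 214, 143, 77, 161, 220, 152, 122, 49, 44, 45, 47, 43, 45, 45, 45, 45, 64, 135, 151, 132, 54, 60, 114, 120]
145 [215, 213, 144, 78, 127, 177, 149, 147, 102, 48, 43, 46, 45, 46, 43, 42, 57, 124, 153, 151, 113, 47, 62, 114, 120]
[117, 116, 75, 44, 49, 118, 152, 144, 78, 44, 45, 45, 45, 46, 43, 44, 45, 43, 67, 136, 152, 149, 144, 144, 144, 144, 144]
```

```bash
python3 - <<'E'
from h import *
s=get_state();print(s["tcp_pos"]);goal([.366,.2158,.235],4.6);goal([.366,.2158,.10],4.6)
E
```

```text
[0.58808506 0.19785942 0.23190139]
slide [220.3  33.5  -3.1] angular [ 0.    0.   -0.58]
slide [220.3  33.5 131.9] angular [ 0.    0.   -0.58]
```

Call:
jog_arm([
  {"fingers":1,"slide":[30,5,0],"angular":[0,0,-0.6]},
  {"fingers":1,"slide":[65,10,0],"angular":[0,0,-0.6]},
  {"fingers":1,"slide":[100,16,0],"angular":[0,0,-0.6]},
  {"fingers":1,"slide":[140,22,0],"angular":[0,0,-0.6]},
  {"fingers":1,"slide":[175,27,0],"angular":[0,0,-0.6]},
  {"fingers":1,"slide":[205,31,0],"angular":[0,0,-0.6]},
  {"fingers":1,"slide":[220,33.5,0],"angular":[0,0,-0.6]},
  {"fingers":1,"slide":[220,33.5,0],"angular":[0,0,-0.6]},
  {"fingers":1,"slide":[220,33.5,0],"angular":[0,0,-0.6]},
])

```text
clock: 15.72
tcp_pos: [0.3663, 0.2161, 0.2325]
orientation: [0.001, -0.041, 0.999, 0.0]
wrist_force: [0.5, 0.3, 0.1]
finger_gap: 0.0003
grip_force: 0.0
```

Call:
jog_arm([
  {"fingers":1,"slide":[0,0,35],"angular":[0,0,0]},
  {"fingers":1,"slide":[0,0,70],"angular":[0,0,0]},
  {"fingers":1,"slide":[0,0,100],"angular":[0,0,0]},
  {"fingers":1,"slide":[0,0,122],"angular":[0,0,0]},
  {"fingers":1,"slide":[0,0,132],"angular":[0,0,0]},
  {"fingers":1,"slide":[0,0,132],"angular":[0,0,0]},
  {"fingers":1,"slide":[0,0,132],"angular":[0,0,0]},
])

```text
clock: 16.3
tcp_pos: [0.3672, 0.2157, 0.0995]
orientation: [-0.0, -0.04, 0.999, -0.0]
wrist_force: [0.6, -0.5, 0.7]
finger_gap: -0.0002
grip_force: 0.0
```

```bash
python3 - <<'E'
from h import *
s=get_state();print(s["clock"],s["tcp_pos"],s["finger_gap"],s["wrist_force"])
p=shot("wrist")
print([(np.round(d["point"]).tolist(),round(d["p"],2),px2w(p,d["point"],.11)[:2].round(4).tolist()) for d in tip_of("drawer_handle",p)])
goal([.58,.2158+.214*np.tan(np.radians(4.6)),.10],4.6)
E
```

```text
16.3 [0.36719165 0.2157056  0.09952412] -0.00023288063253273965 [ 0.60382811 -0.51523832  0.68070548]
[]
slide [-2.128e+02 -1.000e-01  1.200e+00] angular [ 0.03  0.11 -0.01]
```

Call:
jog_arm([
  {"fingers":1,"slide":[-12,0,0],"angular":[0,0,0]},
  {"fingers":1,"slide":[-24,0,0],"angular":[0,0,0]},
  {"fingers":1,"slide":[-32,0,0],"angular":[0,0,0]},
  {"fingers":1,"slide":[-38,0,0],"angular":[0,0,0]},
  {"fingers":1,"slide":[-44,0,0],"angular":[0,0,0]},
  {"fingers":1,"slide":[-50,0,0],"angular":[0,0,0]},
  {"fingers":1,"slide":[-57,0,0],"angular":[0,0,0]},
  {"fingers":1,"slide":[-64,0,0],"angular":[0,0,0]},
  {"fingers":1,"slide":[-72,0,0],"angular":[0,0,0]},
  {"fingers":1,"slide":[-80,0,0],"angular":[0,0,0]},
])

```text
clock: 17.23
tcp_pos: [0.4464, 0.2222, 0.0997]
orientation: [-0.0, -0.04, 0.999, -0.0]
wrist_force: [-3.5, -0.3, 0.6]
finger_gap: -0.0
grip_force: 1.5
```

Call:
jog_arm([
  {"fingers":1,"slide":[-9,0,0],"angular":[0,0,0]},
  {"fingers":1,"slide":[-19,0,0],"angular":[0,0,0]},
  {"fingers":1,"slide":[-29,0,0],"angular":[0,0,0]},
  {"fingers":1,"slide":[-39,0,0],"angular":[0,0,0]},
  {"fingers":1,"slide":[-49,0,0],"angular":[0,0,0]},
  {"fingers":1,"slide":[-59,0,0],"angular":[0,0,0]},
  {"fingers":1,"slide":[-69,0,0],"angular":[0,0,0]},
  {"fingers":1,"slide":[-79,0,0],"angular":[0,0,0]},
  {"fingers":1,"slide":[-88,0,0],"angular":[0,0,0]},
  {"fingers":1,"slide":[-95,0,0],"angular":[0,0,0]},
])

```text
clock: 18.07
tcp_pos: [0.5421, 0.2299, 0.0998]
orientation: [0.0, -0.04, 0.999, -0.0]
wrist_force: [-2.1, -2.6, -0.2]
finger_gap: -0.0002
grip_force: 1.4
```

Call:
jog_arm([
  {"fingers":1,"slide":[-8,0,0],"angular":[0,0,0]},
  {"fingers":1,"slide":[-16,0,0],"angular":[0,0,0]},
  {"fingers":1,"slide":[-24,0,0],"angular":[0,0,0]},
  {"fingers":1,"slide":[-32,0,0],"angular":[0,0,0]},
  {"fingers":1,"slide":[-40,0,0],"angular":[0,0,0]},
  {"fingers":1,"slide":[-46,0,0],"angular":[0,0,0]},
  {"fingers":1,"slide":[-52,0,0],"angular":[0,0,0]},
  {"fingers":1,"slide":[-57,0,0],"angular":[0,0,0]},
  {"fingers":1,"slide":[-61,0,0],"angular":[0,0,0]},
  {"fingers":1,"slide":[-64,0,0],"angular":[0,0,0]},
])

```text
clock: 18.9
tcp_pos: [0.605, 0.2352, 0.0999]
orientation: [0.0, -0.04, 0.999, 0.0]
wrist_force: [-2.1, -1.9, -0.2]
finger_gap: -0.0003
grip_force: 1.3
```

```bash
python3 - <<'E'
from h import *
s=get_state();print(s["tcp_pos"],s["wrist_force"])
p=shot("top");g=cv2.cvtColor(p["color"],cv2.COLOR_RGB2GRAY)
for t in("chest","drawer_handle"): print([(np.round(d["point"]).tolist(),round(d["p"],2)) for d in tip_of(t,p)])
for y in (.13,.15): 
  print([(round(x,3),int(g[tuple(w2px(p,[x,y,.142]).round().astype(int)[::-1])])) for x in np.arange(.60,.74,.004)])
E
```

```text
[0.60501281 0.23520583 0.09987706] [-2.05558062 -1.9181601  -0.21404797]
[([145.0, 154.0], 0.74)]
[([131.0, 169.0], 0.62)]
[(np.float64(0.6), 89), (np.float64(0.604), 92), (np.float64(0.608), 92), (np.float64(0.612), 81), (np.float64(0.616), 56), (np.float64(0.62), 55), (np.float64(0.624), 58), (np.float64(0.628), 56), (np.float64(0.632), 52), (np.float64(0.636), 49), (np.float64(0.64), 50), (np.float64(0.644), 60), (np.float64(0.648), 53), (np.float64(0.652), 53), (np.float64(0.656), 61), (np.float64(0.66), 55), (np.float64(0.664), 175), (np.float64(0.668), 190), (np.float64(0.672), 185), (np.float64(0.676), 182), (np.float64(0.68), 104), (np.float64(0.684), 203), (np.float64(0.688), 178), (np.float64(0.692), 54), (np.float64(0.696), 38), (np.float64(0.7), 71), (np.float64(0.704), 129), (np.float64(0.708), 121), (np.float64(0.712), 72), (np.float64(0.716), 148), (np.float64(0.72), 182), (np.float64(0.724), 180), (np.float64(0.728), 183), (np.float64(0.732), 186), (np.float64(0.736), 162)]
[(np.float64(0.6), 91), (np.float64(0.604), 68), (np.float64(0.608), 49), (np.float64(0.612), 47), (np.float64(0.616), 50), (np.float64(0.62), 120), (np.float64(0.624), 230), (np.float64(0.628), 139), (np.float64(0.632), 46), (np.float64(0.636), 58), (np.float64(0.64), 56), (np.float64(0.644), 58), (np.float64(0.648), 59), (np.float64(0.652), 59), (np.float64(0.656), 61), (np.float64(0.66), 139), (np.float64(0.664), 189), (np.float64(0.668), 186), (np.float64(0.672), 187), (np.float64(0.676), 177), (np.float64(0.68), 177), (np.float64(0.684), 177), (np.float64(0.688), 172), (np.float64(0.692), 177), (np.float64(0.696), 157), (np.float64(0.7), 102), (np.float64(0.704), 105), (np.float64(0.708), 90), (np.float64(0.712), 94), (np.float64(0.716), 186), (np.float64(0.72), 182), (np.float64(0.724), 182), (np.float64(0.728), 180), (np.float64(0.732), 174), (np.float64(0.736), 48)]
```

Call:
jog_arm([
  {"fingers":1,"slide":[-4,0,0],"angular":[0,0,0]},
  {"fingers":1,"slide":[-8,0,0],"angular":[0,0,0]},
  {"fingers":1,"slide":[-12,0,0],"angular":[0,0,0]},
  {"fingers":1,"slide":[-16,0,0],"angular":[0,0,0]},
  {"fingers":1,"slide":[-19,0,0],"angular":[0,0,0]},
  {"fingers":1,"slide":[-21,0,0],"angular":[0,0,0]},
])

```text
clock: 19.55
tcp_pos: [0.6261, 0.237, 0.1]
orientation: [0.0, -0.04, 0.999, 0.0]
wrist_force: [-2.0, 1.8, 2.1]
finger_gap: -0.0002
grip_force: 1.3
```

Call:
jog_arm([
  {"fingers":1,"slide":[-1.5,0,0],"angular":[0,0,0]},
  {"fingers":1,"slide":[-3,0,0],"angular":[0,0,0]},
  {"fingers":1,"slide":[-4,0,0],"angular":[0,0,0]},
])

```text
clock: 19.8
tcp_pos: [0.6295, 0.2372, 0.0999]
orientation: [-0.0, -0.04, 0.999, 0.0]
wrist_force: [-2.3, 1.8, 1.5]
finger_gap: -0.0
grip_force: 1.3
```

Call:
jog_arm([
  {"fingers":1,"slide":[-1.5,0,0],"angular":[0,0,0]},
  {"fingers":1,"slide":[-3,0,0],"angular":[0,0,0]},
])

```text
clock: 19.97
tcp_pos: [0.6323, 0.2374, 0.0998]
orientation: [-0.0, -0.04, 0.999, 0.0]
wrist_force: [-2.7, 1.6, 0.7]
finger_gap: -0.0003
grip_force: 1.3
```

Call:
jog_arm([
  {"fingers":1,"slide":[-1.5,0,0],"angular":[0,0,0]},
  {"fingers":1,"slide":[-3,0,0],"angular":[0,0,0]},
])

```text
clock: 20.13
tcp_pos: [0.6355, 0.2377, 0.0999]
orientation: [-0.0, -0.04, 0.999, 0.0]
wrist_force: [-1.9, -0.2, 1.3]
finger_gap: -0.0
grip_force: 1.3
```

Call:
jog_arm([
  {"fingers":1,"slide":[-1.5,0,0],"angular":[0,0,0]},
  {"fingers":1,"slide":[-2.5,0,0],"angular":[0,0,0]},
])

```text
clock: 20.3
tcp_pos: [0.6376, 0.2378, 0.0998]
orientation: [-0.0, -0.04, 0.999, 0.0]
wrist_force: [-6.2, 0.6, 3.8]
finger_gap: -0.0002
grip_force: 2.8
```

Call:
jog_arm([
  {"fingers":1,"slide":[-1.5,0,0],"angular":[0,0,0]},
  {"fingers":1,"slide":[-2.5,0,0],"angular":[0,0,0]},
])

```text
clock: 20.47
tcp_pos: [0.6377, 0.2378, 0.0998]
orientation: [-0.003, -0.04, 0.999, -0.0]
wrist_force: [-13.2, 0.2, 8.0]
finger_gap: 0.0001
grip_force: 6.4
```

The drawer has reached its stop: force is rising and the arm no longer advances. I back off.

Call:
jog_arm([
  {"fingers":1,"slide":[6,0,0],"angular":[0,0,0]},
  {"fingers":1,"slide":[20,0,0],"angular":[0,0,0]},
  {"fingers":1,"slide":[45,0,0],"angular":[0,0,0]},
  {"fingers":1,"slide":[80,0,0],"angular":[0,0,0]},
  {"fingers":1,"slide":[115,0,0],"angular":[0,0,0]},
  {"fingers":1,"slide":[150,0,-20],"angular":[0,0,0]},
  {"fingers":1,"slide":[180,0,-50],"angular":[0,0,0]},
  {"fingers":1,"slide":[200,0,-80],"angular":[0,0,0]},
  {"fingers":1,"slide":[200,0,-80],"angular":[0,0,0]},
  {"fingers":1,"slide":[200,0,-80],"angular":[0,0,0]},
])

```text
clock: 21.3
tcp_pos: [0.4424, 0.2223, 0.1825]
orientation: [0.003, -0.04, 0.999, 0.001]
wrist_force: [0.6, 0.7, -0.9]
finger_gap: 0.0
grip_force: 0.0
```

```bash
python3 - <<'E'
from h import *
s=get_state();print(s["clock"],s["tcp_pos"],s["wrist_force"])
for n in("scene","wrist"):
  p=shot(n)
  print(n,[(np.round(d["point"]).tolist(),round(d["p"],2),px2w(p,d["point"],.11)[:2].round(4).tolist()) for d in tip_of("drawer_handle",p)])
p=shot("top")
for t in("spanner_b","spray_can","oil_jug"): print([(np.round(d["point"]).tolist(),round(d["p"],2)) for d in tip_of(t,p)])
g=cv2.cvtColor(p["color"],cv2.COLOR_RGB2GRAY)
for y in (.16,.30): print([int(g[tuple(w2px(p,[x,y,.142]).round().astype(int)[::-1])]) for x in np.arange(.60,.74,.004)])
E
```

```text
21.3 [0.44241011 0.22228376 0.18250856] [ 0.64222148  0.70571609 -0.88374191]
scene [([522.0, 315.0], 0.75, [0.6553, 0.2345])]
wrist []
[([348.0, 198.0], 0.81), ([395.0, 358.0], 0.73), ([294.0, 242.0], 0.72), ([313.0, 201.0], 0.69), ([196.0, 300.0], 0.65)]
[([446.0, 189.0], 0.59), ([313.0, 202.0], 0.4)]
[([479.0, 263.0], 0.86)]
[83, 69, 46, 47, 96, 99, 149, 131, 75, 74, 37, 35, 54, 45, 120, 51, 61, 86, 54, 60, 58, 60, 52, 148, 183, 180, 182, 72, 113, 181, 178, 175, 177, 156, 50]
[91, 84, 88, 86, 91, 89, 92, 50, 47, 61, 59, 59, 56, 59, 77, 53, 57, 63, 52, 63, 70, 181, 176, 181, 69, 110, 165, 172, 170, 172, 154, 44, 61, 58, 59]
```

```bash
python3 -c "
from workcell import *
print(hand_in())"
```

```text
the job is handed in; nothing more can be done
None
```

The 168 mm spanner is in the empty pocket, ring end to the front, and the drawer is pushed to its stop; I handed the job in at about 21 s, but the hand-in returned no verdict.

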